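# Feel for the lathe's spindle-lock key and hold it down

## Robot

A 6-joint arm with a two-finger parallel gripper is mounted at the origin on the work surface. World frame = base frame: x ahead of the robot, y to its left, z up, the work surface at z = 0. Lengths are in m, angles in rad, forces in N, time in s.
With the tool pointing down it reaches from about 0.35 to 0.875 m from the base axis. Payload 4.2 kg.
Tool frame: the origin (TCP) lies midway between the tips of the shut fingers; the grasp point (between the pads) lies 19 mm behind it; z points along the fingers, y is the line along which they close (so a half turn about z gives the same grasp; the last joint's range is limited). The gripper opens to 85 mm and grips with 20 to 120 N. Pads are 22 mm wide; open, the fingers measure 114 mm over their backs; the gripper's body (76 mm by 85 mm) begins 54 mm behind the grasp point. The pads swing forward as they close: fully open they stand 13 mm farther back than shut.
Start: joints at [1.562, 0.385, 0.008, 0, -1.194, -0.259], TCP at [0.165, 0.603, 0.231] pointing down, gripper open.
Joint ranges: [-3.14, 3.14], [-1.21, 2.06], [-1.07, 1.41], [-3.16, 2.05], [-2.99, -0.16], [-3.1, 3.1]. Speed limits (rad/s): [2.79, 2.79, 3.14, 3.14, 3.14, 3.14].

## Interface

Orientations are given as a rotation vector (axis times angle).
In Python, from station import get_obs, viewer, robot gives the robot as it stands.
- The arm moves only by the shell command python3 -m creep 'ROWS' [FORCE]. ROWS is JSON, a list of rows, each an object with "xyz": the shift along the tool's x, y, z in m, a list of three; "angular": the turn, a rotation vector about the tool's x, y, z in degrees, a list of three; "hand": the closure, from 0 (fully open) to 1 (shut). A call has 1 to 20 rows; each row shifts and turns the commanded pose from where the row before left it, along the tool's axes as they then stand; what a row does not reach is not made up. A row lasts 1/10 s, in which the tool goes at most 50 mm and 8.59 degrees, less where a joint would pass 70% of its speed; a pose out of reach is approached as far as the arm can. A call is refused whole if a number of a shift passes 0.05 or a number of a turn 8.59, either way. A call with a gripper value outside its range is refused whole. The fingers move at their own pace and stop on an object; FORCE is the grip in N (left out, the last holds). Time passes only in rows, so rows that do not move let the fingers close. It gives the time, the measured TCP pose, the force, the opening and the grip force at its end, in the units of the state.
- get_obs(): the state, without advancing time (a new reading comes with each control period).
- viewer.read_camera(name): name is "scene" or "side" or "wrist"; returns (picture, depth): 420x560x3 uint8, red, green, blue; 420x560 float32, m along the optical axis (not along the pixel's ray), 0 where there is no reading.
- viewer.camera_model(name): a dict with "K" (3x3 intrinsics, pixels), "k1" (the pictures are not rectified: a ray, as slopes to the right and down, at radius r is drawn at 1 + k1 r^2 times it, then the intrinsics apply), "origin" and "orientation" of the camera in the world; the wrist camera has in their place "T_tool_cam" (4x4, takes a point from camera to tool coordinates, whose origin is the TCP and whose axes are the flange's). Camera axes: x right, y up, looking along -z (the intrinsics and any distortion apply to the point x, -y, -z); pixel columns grow to the right and rows downward; lengths in m; the calibration is good to about 2 mm. A picture is of the moment at which its call begins: read the wrist's pose just before it. camera_model takes no time and is no camera call.
- robot.finish_job(): hands the job in; it is judged then, once.
Trained networks look in the newest picture that a camera, given by its name, has taken for a name from the list of things; names that differ only in an ending like _2 or _b are one class to them, and where a whole thing is asked for, a point or a joint stands for the part that bears it (a point fixed in the world has none). Each returns a list of dicts, best first, with "p" (0 to 1); they miss things now and then, are a little off and sometimes report something else, mostly with a low value. They report only what shows in the picture. A call takes as long as a camera call.
- viewer.boxes_of(camera, thing): "extent" ([left, top, right, bottom] in pixels, round what is visible of it).
The state is a dict: "t": time; "joints": joint angles; "joint_vel": joint speeds; "effort": joint torques, N m; "tcp_pos": TCP position; "orientation": TCP orientation; "ft_force": force on the tool from outside, world axes, zero at the start; "wrist_torque": the same for the moment, N m; "gripper_width": finger opening in m; "finger_force": force on a finger pad.
Only numpy, scipy, OpenCV 4.12 (cv2) and the standard library are available. Lean on these libraries where they do the work, as an engineer would, in place of code of your own. Each camera call takes 0.05 s, during which the arm holds its last target. There are 200 camera calls.

## Task

The spindle of the small green lathe has to be locked: its lock key is tucked away in a notch somewhere along the dark steel bar at the front of the bed. Touch the bar's top edge close to its headstock end, run a fingertip gently along it, in touch, towards the tail end until you feel the notch, then press the key inside it fully down and finish while holding it down. Pick nothing up, and leave the loose tools and turnings where they are.

Things in the scene. Friction and masses are not known exactly. Their poses are not given: they have to be found in the camera images.
- lathe: green bench lathe, fixed. Origin at table height under the middle of the exposed part of the dark steel lock bar; y along the bar towards the headstock, x across it towards tool rest and spindle, z up. Bar 30 mm wide (x -15 to 15), exposed y -120 to 120, between 54 mm high channel walls (out to x = 28). Tool rest from x = 70 (103 high), chuck and headstock from x = 65 (175 high, pin to 205).
- bar_start (a point): point on the centre line of the bar's flat top edge, 70 mm above the table, where the bar comes out of the headstock-end cover (green, 60 mm wide, 76 mm high, 143 mm long). Axes as the lathe's: the sweep goes along -y. The middle of the notch lies 105 to 195 mm from here, differing every time. The bar itself does not move. Push below 50 N
- bar_end (a point): point on the centre line of the bar's top edge, 70 mm above the table, where it goes under the tail-end cover (same size as the other), 240 mm from bar_start. The one notch in the bar's top between the two points is 48 mm long along the bar and is cut through its full 30 mm width
- lock_key (a joint): how far the spindle-lock key in the notch is pressed: 0 up, 0.008 m fully down; must be past 0.0065 at the end. The key is a dark steel block, 44 mm along the bar, 26 mm across, nearly filling the notch, its top 12 mm below the bar's top edge; it goes straight down 8 mm against a spring (1.6 N to start, about 5 N fully down) and comes up again if let go
- gouge_wood: bystander, to be left alone: turning gouge with a pale wooden handle, 200 mm long, 27 mm thick, lying in front of the lathe. Origin at its underside
- gouge_black: bystander, to be left alone: turning gouge with a black handle, 200 mm long, 27 mm thick, lying in front of the lathe. Origin at its underside
- finial: bystander, to be left alone: small turned ivory-white finial, 30 mm across, 40 mm tall, standing on the headstock-end cover of the bar (cover top 76 mm above the table). Origin at its underside
- blank: bystander, to be left alone: pale wooden cylinder, 26 mm across, 55 mm tall, standing on the tail-end cover of the bar (cover top 76 mm above the table). Origin at its underside
- bolt: bystander, to be left alone: steel bolt standing on its head, 20 mm across, 53 mm tall, on the table beyond the tail end. Origin at its underside
- wax_jar: bystander, to be left alone: jar of wax, 64 mm across, 60 mm tall, on the table beyond the tail end. Origin at its underside
- mallet: bystander, to be left alone: dark wooden carver's mallet standing on its head, 68 mm across, 200 mm tall, on the table beyond the headstock end. Origin at its underside

How it is judged:
On the way, in this order (a step that is already met when the one before it is completed fails the run):
1. a fingertip touches the bar within about 50 mm of the headstock-end cover (contact force between the fingers and lathe above 0.3 N and y of the grasp point in the frame of bar_start between -0.052 and 0.01 m and x of the grasp point in the frame of bar_start between -0.035 and 0.035 m and value of joint lock_key below 0.001 m), for 0.02 s.
2. a fingertip touches the bar further along, 55 to 87 mm from that cover, on its way to the notch (contact force between the fingers and lathe above 0.3 N and y of the grasp point in the frame of bar_start between -0.087 and -0.055 m and x of the grasp point in the frame of bar_start between -0.035 and 0.035 m and value of joint lock_key below 0.001 m), for 0.02 s.
3. the key in the notch is pressed fully down (value of joint lock_key above 0.0065 m), for 0.2 s.
At the end, for the whole second after the job is handed in: the fingers still hold the key down at least 6.5 mm of its 8 mm, at rest, pushing on it with 2 to 50 N, and every loose thing is within 20 mm of where it stood (value of joint lock_key above 0.0065 m and velocity of joint lock_key below 0.01 m/s and contact force between the fingers and lathe between 2 and 50 N and distance of each of gouge_wood, gouge_black, finial, blank, bolt, wax_jar, mallet from where it was at the start of the episode below 0.02 m); the arm keeps its last pose, push and grip.
It fails at once if the fingers push on the lathe with more than 50 N (contact force between the fingers and lathe above 50 N).
It fails at once if any of the loose tools or turnings is moved more than 20 mm or picked up (distance of any of gouge_wood, gouge_black, finial, blank, bolt, wax_jar, mallet from where it was at the start of the episode above 0.02 m).
It also fails if it takes over 48 s, if anything falls off the work surface, if the arm or the gripper's body presses on something with over 40 N, if the wrist force passes 120 N, or if a joint passes its speed limit or range.

## Working session

There is one attempt and no reset: what is moved stays moved. The work goes in short steps, Python scripts to look and compute and a shell command to move; the robot and the scene stay as the last step left them, time stands still between calls to the robot, and variables do not carry over. Pictures are saved under pics/ and viewed, at most 10 in all, crops included, and the job is handed in when it is done.

```bash
mkdir -p pics; cat > h.py <<'E'
import numpy as np, cv2
from station import get_obs, viewer, robot
from scipy.spatial.transform import Rotation as R
def cam(name):
    o=get_obs(); im,d=viewer.read_camera(name); m=viewer.camera_model(name)
    if name=='wrist':
        T=np.eye(4);T[:3,:3]=R.from_rotvec(o['orientation']).as_matrix();T[:3,3]=o['tcp_pos'];T=T@np.array(m['T_tool_cam'])
    else:
        T=np.eye(4);q=np.array(m['orientation']);T[:3,:3]=q if q.shape==(3,3) else R.from_rotvec(q).as_matrix();T[:3,3]=m['origin']
    return im,d,m,T
def cloud(d,m,T):
    h,w=d.shape;K=np.array(m['K'],float);v,u=np.mgrid[:h,:w].astype(np.float32)
    p=cv2.undistortPoints(np.stack([u.ravel(),v.ravel()],1)[:,None],K,np.array([m['k1'],0,0,0.]))[:,0].reshape(h,w,2)
    c=np.stack([p[...,0]*d,-p[...,1]*d,-d],-1)
    return c@T[:3,:3].T+T[:3,3]
E
python3 - <<'E'
from h import *
print(get_obs())
for n in('scene','side'):
    im,d,m,T=cam(n);print(n,m);cv2.imwrite(f'pics/{n}.png',im[...,::-1]);np.savez(f'{n}.npz',d=d,P=cloud(d,m,T),im=im)
E
```

```text
{'t': 0.0, 'joints': array([ 1.56157328e+00,  3.85573713e-01,  6.61332724e-03, -5.01856924e-04,
       -1.19396448e+00, -2.58585954e-01]), 'joint_vel': array([ 0.00236904, -0.00182151,  0.000262  ,  0.00081657, -0.00114034,
       -0.00096391]), 'effort': array([-1.28087442e-03, -3.92286336e+01,  1.88398987e+01,  4.18635383e+00,
       -4.58396549e-03,  3.60597141e-06]), 'tcp_pos': array([0.16522181, 0.60216533, 0.23020589]), 'orientation': array([ 3.11128025e+00, -4.19415733e-01, -3.10997611e-04]), 'ft_force': array([-0.52027418, -0.53412457,  0.76336388]), 'wrist_torque': array([-0.02963745, -0.05525696, -0.02677764]), 'finger_force': 0.0, 'gripper_width': 0.08539811476301508}
scene {'K': array([[437.33862849,   0.        , 279.26746837],
       [  0.        , 437.33862849, 209.0809966 ],
       [  0.        ,   0.        ,   1.        ]]), 'k1': -0.08101214570940125, 'origin': array([1.2350635 , 0.48570074, 0.71463932]), 'orientation': array([0.49801128, 0.98197667, 1.96911667])}
side {'K': array([[442.39028157,   0.        , 280.98219144],
       [  0.        , 442.39028157, 211.91142903],
       [  0.        ,   0.        ,   1.        ]]), 'k1': 0.039271826878755925, 'origin': array([ 0.08080874, -0.68151934,  0.73375665]), 'orientation': array([ 0.89493263, -0.27737009, -0.52477511])}
```

View pics/scene.png

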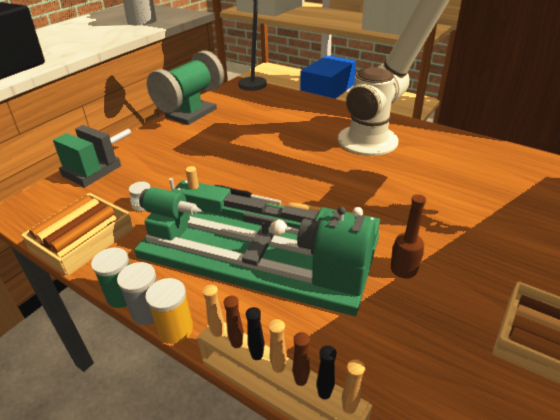

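View pics/side.png

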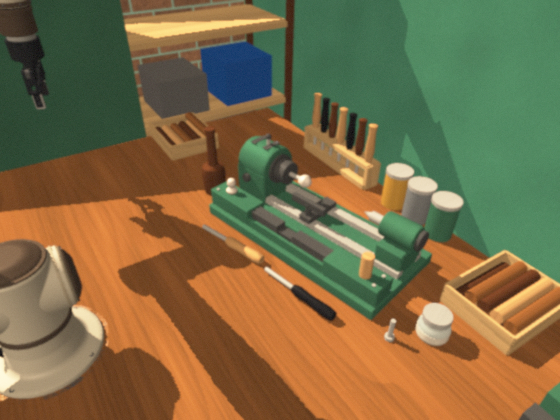

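The side view shows the bar running from about (250,212) at the headstock cover, with the finial at (232,186), to about (330,260) at the tail cover, with the blank at (367,265). There is a break near (290,235). I'll fit the lathe frame from the depth next.

```bash
python3 - <<'E'
from h import *
s=np.load('side.npz');P=s['P'];im=s['im']
for u,v in[(250,212),(262,219),(275,226),(287,233),(300,241),(315,250),(328,258),(232,186),(367,262),(345,275),(225,200),(238,203)]:print(u,v,P[v,u].round(4),im[v,u])
c=cv2.resize(im[170:310,190:420],None,fx=3.4,fy=3.4,interpolation=cv2.INTER_CUBIC)
cv2.imwrite('pics/crop.png',c[...,::-1])
E
```

```text
250 212 [0.5021 0.0968 0.0677] [44 68 48]
262 219 [0.5151 0.0602 0.0644] [78 74 64]
275 226 [0.5239 0.0143 0.07  ] [87 83 72]
287 233 [ 0.5406 -0.0128  0.06  ] [112 101  90]
300 241 [ 0.5428 -0.0631  0.0707] [96 88 78]
315 250 [ 0.5527 -0.1075  0.0723] [95 86 76]
328 258 [ 0.5574 -0.148   0.0777] [ 95 149 103]
232 186 [0.4986 0.1827 0.098 ] [152 131 107]
367 262 [ 0.5829 -0.2359  0.1238] [175 122  75]
345 275 [ 0.5609 -0.2024  0.0706] [ 63 103  73]
225 200 [0.4702 0.17   0.0721] [ 65 105  74]
238 203 [0.4889 0.1343 0.0774] [ 89 143  99]
```

View pics/crop.png

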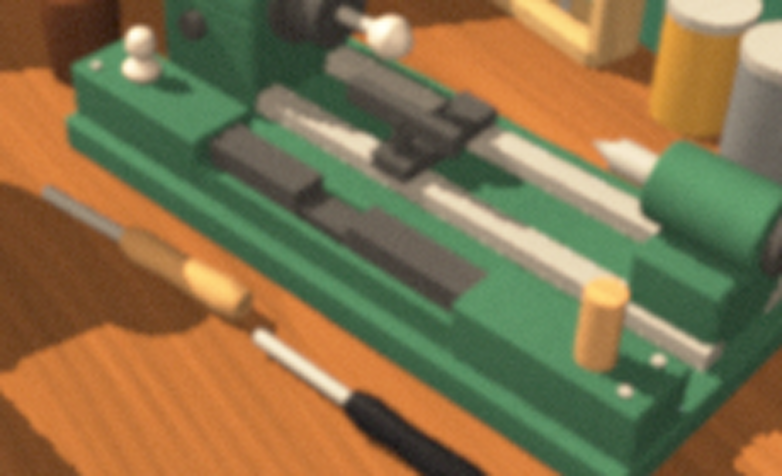

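The crop shows the bar top from about (230,140) to (465,288), with the notch and recessed key between about (310,195) and (365,220).

```bash
python3 - <<'E'
from h import *
s=np.load('side.npz');P=s['P'];im=s['im'].astype(int)
poly=(np.array([(245,120),(490,270),(445,310),(205,148)])/3.4+[190,170]).astype(np.int32)
M=np.zeros(P.shape[:2],np.uint8);cv2.fillPoly(M,[poly],1)
sat=im.max(2)-im.min(2)
B=P[(M>0)&(sat<32)&(P[...,2]>.03)&(P[...,2]<.085)]
print(len(B))
T=B[(B[:,2]>.066)]
a=T[:,:2]
for _ in range(3):
    c=a.mean(0);w=np.linalg.svd(a-c)[2][0];w=w*np.sign(w[1]);n=np.array([w[1],-w[0]])
    e=(a-c)@n;a=a[abs(e-np.median(e))<.018]
print('dir',w,'yaw deg',np.degrees(np.arctan2(-w[0],w[1])),'n range',np.percentile((a-c)@n,[2,50,98]))
s_=(B[:,:2]-c)@w; e=(B[:,:2]-c)@n
print('c',c,'s range',s_.min(),s_.max(), np.percentile(s_[B[:,2]>.066],[1,99]))
k=abs(e)<.011
for b in np.arange(-.14,.14,.01):
    q=k&(s_>=b)&(s_<b+.01)
    if q.any():print(round(b,3),q.sum(),np.median(B[q,2]).round(4))
# green cover tops
G=P[(P[...,2]>.07)&(P[...,2]<.082)&(im[...,1]>im[...,0]+25)]
gs=(G[:,:2]-c)@w;ge=(G[:,:2]-c)@n;k=abs(ge)<.045
for nm,q in(('head',k&(gs>.05)),('tail',k&(gs<-.05))):print(nm,q.sum(),np.percentile(gs[q],[1,5,95,99]).round(4),np.percentile(ge[q],[1,5,50,95,99]).round(4))
o=get_obs();print(R.from_rotvec(o['orientation']).as_matrix().round(3))
for n_ in ('finial','blank','gouge_wood','gouge_black','mallet'):print(n_,viewer.boxes_of('side',n_)[:1])
E
```

```text
1180
dir [-0.23584181  0.97179146] yaw deg 13.641249699557678 n range [-0.01377479 -0.00052238  0.01623799]
c [ 0.54737764 -0.02683221] s range -0.1095352840119974 0.15871737157796315 [-0.10642749  0.12498506]
-0.11 28 0.071
-0.1 40 0.0708
-0.09 37 0.0713
-0.08 33 0.0711
-0.07 29 0.0717
-0.06 29 0.0711
-0.05 26 0.0713
-0.04 26 0.0713
-0.03 29 0.0712
-0.02 27 0.0713
-0.01 15 0.0708
0.0 23 0.0591
0.01 31 0.0593
0.02 25 0.0597
0.03 27 0.0595
0.04 50 0.065
0.05 28 0.0713
0.06 21 0.0716
0.07 26 0.0713
0.08 24 0.0708
0.09 22 0.0709
0.1 23 0.071
0.11 26 0.0711
0.12 16 0.0713
head 713 [0.1304 0.1329 1.1803 1.192 ] [-0.0286 -0.0271 -0.0058  0.0278  0.0342]
tail 1154 [-0.2533 -0.2502 -0.1185 -0.1127] [-0.0291 -0.0276 -0.0058  0.0261  0.0294]
[[ 0.964 -0.265 -0.   ]
 [-0.265 -0.964 -0.002]
 [ 0.     0.002 -1.   ]]
finial [{'extent': [226.8, 179.8, 236.7, 191.9], 'p': 0.59}]
blank [{'extent': [359.6, 248.3, 373.0, 278.0], 'p': 0.9}]
gouge_wood [{'extent': [199.8, 223.9, 266.3, 264.0], 'p': 0.69}]
gouge_black [{'extent': [266.0, 269.9, 336.0, 321.6], 'p': 0.76}]
mallet [{'extent': [199.8, 123.5, 225.5, 196.1], 'p': 0.94}]
```

```bash
python3 -m creep '[{"xyz":[0.03,0.026,0],"angular":[0,0,0],"hand":1},{"xyz":[0.03,0.026,0],"angular":[0,0,0],"hand":1},{"xyz":[0.03,0.026,0],"angular":[0,0,0],"hand":1},{"xyz":[0.03,0.026,0],"angular":[0,0,0],"hand":1},{"xyz":[0.03,0.026,0],"angular":[0,0,0],"hand":1},{"xyz":[0.03,0.026,0],"angular":[0,0,0],"hand":1},{"xyz":[0.03,0.026,0],"angular":[0,0,0],"hand":1},{"xyz":[0.03,0.026,0],"angular":[0,0,0],"hand":1},{"xyz":[0.03,0.026,0],"angular":[0,0,0],"hand":1},{"xyz":[0.03,0.026,0],"angular":[0,0,0],"hand":1},{"xyz":[0.03,0.026,0],"angular":[0,0,0],"hand":1},{"xyz":[0.03,0.026,0],"angular":[0,0,0],"hand":1},{"xyz":[0.03,0.026,0],"angular":[0,0,0],"hand":1},{"xyz":[0.03,0.026,0],"angular":[0,0,0],"hand":1},{"xyz":[0.03,0.026,0],"angular":[0,0,0],"hand":1},{"xyz":[0.03,0.026,0],"angular":[0,0,0],"hand":1},{"xyz":[0,0,0],"angular":[0,0,-7.25],"hand":1},{"xyz":[0,0,0],"angular":[0,0,-7.25],"hand":1},{"xyz":[0,0,0],"angular":[0,0,-7.25],"hand":1},{"xyz":[0,0,0],"angular":[0,0,-7.25],"hand":1}]'
cat > st.py <<'E'
from h import *
o=get_obs();Rm=R.from_rotvec(o['orientation']).as_matrix()
c=np.array([0.54737764,-0.02683221]);w=np.array([-.23584,.97179]);n=np.array([w[1],-w[0]])
p=np.array(o['tcp_pos']);g=p-.019*Rm[:,2]
print('t',o['t'],'tcp',p.round(4),'d from start (mm)',((.130-(g[:2]-c)@w)*1e3).round(1),'across',((g[:2]-c)@n*1e3).round(1),'F',np.round(o['ft_force'],2),'J',np.round(o['joints'],2))
tgt=np.array([*(c+.100*w),.080])-p
print('to tgt in tool',(Rm.T@tgt).round(4),'yaw',np.degrees(np.arctan2(Rm[1,0],Rm[0,0])).round(2),Rm[:,2].round(4),'w',o['gripper_width'])
E
python3 st.py
```

```text
t: 2.35
tcp_pos: [0.5182, 0.0743, 0.2313]
orientation: [-3.118, -0.381, -0.0]
ft_force: [-0.4, -0.2, 1.5]
gripper_width: 0.0001
finger_force: 0.0
t 2.35 tcp [0.5182 0.0743 0.2313] d from start (mm) 24.9 across -4.5 F [-0.37 -0.19  1.51] J [ 0.45  0.21 -0.24 -0.   -1.12  1.36]
to tgt in tool [0.0045 0.0052 0.1513] yaw 13.92 [-0.e+00  1.e-04 -1.e+00] w 9.058117514208007e-05
```

```bash
python3 - <<'E'
from h import *
im,d,m,T=cam('wrist');P=cloud(d,m,T);cv2.imwrite('pics/w1.png',im[...,::-1])
c=np.array([0.54737764,-0.02683221]);w=np.array([-.23584,.97179]);n=np.array([w[1],-w[0]])
print(np.round(m['T_tool_cam'],3))
v=P[d>0];s=(v[:,:2]-c)@w;e=(v[:,:2]-c)@n
for b in np.arange(-.02,.15,.01):
    q=(abs(e)<.008)&(s>=b)&(s<b+.01)
    if q.any():print(round(b,3),q.sum(),np.median(v[q,2]).round(4))
q=(v[:,2]>.063)&(v[:,2]<.074)&(abs(e)<.026)&(s>.05)&(s<.12);print(np.percentile(e[q],[1,50,99]))
E
python3 -m creep '[{"xyz":[0.0045,0.005,0.02],"angular":[0,0,0],"hand":1},{"xyz":[0,0,0.03],"angular":[0,0,0],"hand":1},{"xyz":[0,0,0.03],"angular":[0,0,0],"hand":1},{"xyz":[0,0,0.03],"angular":[0,0,0],"hand":1},{"xyz":[0,0,0.02],"angular":[0,0,0],"hand":1},{"xyz":[0,0,0.012],"angular":[0,0,0],"hand":1},{"xyz":[0,0,0],"angular":[0,0,0],"hand":1},{"xyz":[0,0,0],"angular":[0,0,0],"hand":1}]' 
python3 st.py
```

```text
[[-0.001  0.949  0.315  0.081]
 [ 1.     0.001  0.001 -0.   ]
 [ 0.001  0.315 -0.949 -0.143]
 [ 0.     0.     0.     1.   ]]
-0.02 215 0.0702
-0.01 295 0.0661
0.0 203 0.0583
0.01 198 0.0582
0.02 202 0.0583
0.03 197 0.0582
0.04 190 0.0702
0.05 614 0.3056
0.06 1808 0.3049
0.07 2253 0.2944
0.08 1762 0.2865
0.09 1470 0.2588
0.1 3916 0.274
0.11 1857 0.2612
0.12 1594 0.2853
0.13 2391 0.2909
0.14 2576 0.3036
[-0.01188115  0.00360669  0.01752736]
t: 3.2
tcp_pos: [0.5245, 0.071, 0.0901]
orientation: [-3.119, -0.373, -0.002]
ft_force: [-0.9, 0.3, 0.9]
gripper_width: 0.0
finger_force: 0.0
t 3.2 tcp [0.5245 0.071  0.0901] d from start (mm) 29.6 across 0.8 F [-0.85  0.3   0.91] J [ 0.44  0.37 -0.41  0.   -0.78  1.37]
to tgt in tool [-0.0008  0.0004  0.0101] yaw 13.64 [ 1.4e-03  2.0e-04 -1.0e+00] w 2.854520920158313e-05
```

View pics/w1.png

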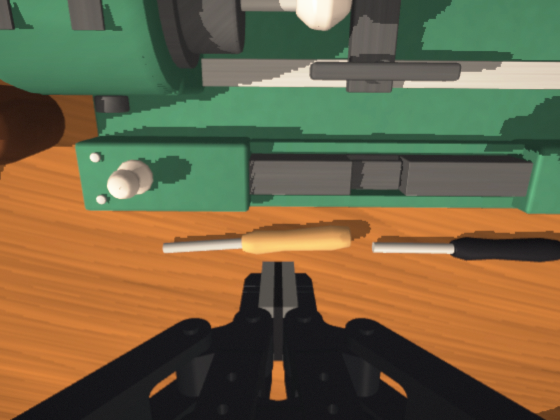

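The wrist view shows the cover edge at column 249, the notch at columns 350–405 and the tail cover at column 530. That puts the notch about 86–133 mm from the start, which agrees with the side view. The finger is over the bar, so I'll descend gently.

```bash
python3 -m creep '[{"xyz":[0,0,0.008],"angular":[0,0,0],"hand":1},{"xyz":[0,0,0.006],"angular":[0,0,0],"hand":1},{"xyz":[0,0,0.001],"angular":[0,0,0],"hand":1},{"xyz":[0,0,0.001],"angular":[0,0,0],"hand":1},{"xyz":[0,0,0],"angular":[0,0,0],"hand":1},{"xyz":[0,0,0],"angular":[0,0,0],"hand":1}]'; python3 -m creep '[{"xyz":[0,0,0.001],"angular":[0,0,0],"hand":1},{"xyz":[0,0,0],"angular":[0,0,0],"hand":1}]'; python3 st.py
```

```text
t: 3.8
tcp_pos: [0.5239, 0.0708, 0.0735]
orientation: [-3.119, -0.374, -0.001]
ft_force: [0.4, -1.3, 0.4]
gripper_width: 0.0002
finger_force: 0.0
t: 4.0
tcp_pos: [0.5237, 0.0707, 0.0723]
orientation: [-3.119, -0.374, -0.0]
ft_force: [0.0, -0.2, 0.9]
gripper_width: 0.0003
finger_force: 0.0
t 4.0 tcp [0.5237 0.0707 0.0723] d from start (mm) 29.6 across -0.0 F [ 0.04 -0.18  0.95] J [ 0.44  0.4  -0.43 -0.   -0.74  1.37]
to tgt in tool [ 0.      0.0004 -0.0077] yaw 13.66 [ 0.  0. -1.] w 0.00027567092631800857
```

```bash
for i in 1; do python3 -m creep '[{"xyz":[0,0,0.001],"angular":[0,0,0],"hand":1},{"xyz":[0,0,0],"angular":[0,0,0],"hand":1}]'; python3 -m creep '[{"xyz":[0,0,0.001],"angular":[0,0,0],"hand":1},{"xyz":[0,0,0],"angular":[0,0,0],"hand":1}]'; done
```

```text
t: 4.2
tcp_pos: [0.5236, 0.0707, 0.0712]
orientation: [3.119, 0.373, -0.0]
ft_force: [-0.3, -0.1, -0.1]
gripper_width: -0.0
finger_force: 0.0
t: 4.4
tcp_pos: [0.5236, 0.0707, 0.0702]
orientation: [3.119, 0.373, -0.0]
ft_force: [-0.2, -0.9, 1.3]
gripper_width: -0.0
finger_force: 0.0
```

```bash
python3 -m creep '[{"xyz":[0,0,0.001],"angular":[0,0,0],"hand":1},{"xyz":[0,0,0],"angular":[0,0,0],"hand":1}]'
```

```text
t: 4.6
tcp_pos: [0.5237, 0.0707, 0.0701]
orientation: [3.119, 0.374, 0.0]
ft_force: [-1.7, -0.2, 5.5]
gripper_width: -0.0005
finger_force: 2.6
```

Contact at z = 0.070 with about 5 N. Now I'll sweep along tool +y, towards the tail.

```bash
python3 -m creep '[{"xyz":[0,0.004,0],"angular":[0,0,0],"hand":1},{"xyz":[0,0.005,0],"angular":[0,0,0],"hand":1},{"xyz":[0,0.005,0],"angular":[0,0,0],"hand":1},{"xyz":[0,0.005,0],"angular":[0,0,0],"hand":1}]'; python3 st.py;  python3 -m creep '[{"xyz":[0,0.005,0],"angular":[0,0,0],"hand":1},{"xyz":[0,0.005,0],"angular":[0,0,0],"hand":1},{"xyz":[0,0.005,0],"angular":[0,0,0],"hand":1},{"xyz":[0,0.005,0],"angular":[0,0,0],"hand":1},{"xyz":[0,0,0],"angular":[0,0,0],"hand":1}]'; python3 st.py
```

```text
t: 5.0
tcp_pos: [0.5294, 0.0526, 0.0701]
orientation: [-3.118, -0.374, -0.005]
ft_force: [-0.9, 3.2, 6.3]
gripper_width: -0.0001
finger_force: 2.8
t 5.0 tcp [0.5294 0.0526 0.0701] d from start (mm) 48.6 across 1.2 F [-0.87  3.16  6.28] J [ 0.4   0.41 -0.43 -0.   -0.74  1.41]
to tgt in tool [-0.0012 -0.0186 -0.0099] yaw 13.68 [ 0.0027  0.0012 -1.    ] w -0.00014371149433975964
t: 5.5
tcp_pos: [0.5342, 0.0325, 0.0701]
orientation: [-3.119, -0.373, -0.004]
ft_force: [0.8, 1.5, 5.4]
gripper_width: -0.0003
finger_force: 2.5
t 5.5 tcp [0.5342 0.0325 0.0701] d from start (mm) 69.2 across 1.1 F [0.82 1.45 5.39] J [ 0.36  0.41 -0.42  0.   -0.74  1.44]
to tgt in tool [-0.0012 -0.0392 -0.0099] yaw 13.65 [ 2.6e-03  5.0e-04 -1.0e+00] w -0.0002823629859759756
```

```bash
python3 -m creep '[{"xyz":[0,0.005,0],"angular":[0,0,0],"hand":1},{"xyz":[0,0.005,0],"angular":[0,0,0],"hand":1},{"xyz":[0,0.005,0],"angular":[0,0,0],"hand":1},{"xyz":[0,0.005,0],"angular":[0,0,0],"hand":1},{"xyz":[0,0,0],"angular":[0,0,0],"hand":1}]'; python3 st.py;  python3 -m creep '[{"xyz":[0,0.005,0],"angular":[0,0,0],"hand":1},{"xyz":[0,0.005,0],"angular":[0,0,0],"hand":1},{"xyz":[0,0.005,0],"angular":[0,0,0],"hand":1},{"xyz":[0,0.005,0],"angular":[0,0,0],"hand":1},{"xyz":[0,0.001,0],"angular":[0,0,0],"hand":1},{"xyz":[0,0,0],"angular":[0,0,0],"hand":1}]'; python3 st.py
```

```text
t: 6.0
tcp_pos: [0.5389, 0.0131, 0.0701]
orientation: [-3.119, -0.373, -0.004]
ft_force: [-0.4, 2.0, 4.4]
gripper_width: 0.0001
finger_force: 2.5
t 6.0 tcp [0.5389 0.0131 0.0701] d from start (mm) 89.2 across 1.1 F [-0.39  2.02  4.43] J [ 0.33  0.41 -0.41  0.   -0.74  1.48]
to tgt in tool [-0.0011 -0.0592 -0.0099] yaw 13.64 [ 2.5e-03  5.0e-04 -1.0e+00] w 8.845835974324118e-05
t: 6.6
tcp_pos: [0.5425, -0.0075, 0.069]
orientation: [3.119, 0.372, -0.001]
ft_force: [0.4, 0.6, -0.2]
gripper_width: 0.0002
finger_force: 0.0
t 6.6 tcp [ 0.5425 -0.0075  0.069 ] d from start (mm) 110.0 across -0.2 F [ 0.35  0.63 -0.16] J [ 0.29  0.42 -0.4   0.   -0.75  1.52]
to tgt in tool [ 0.0002 -0.08   -0.011 ] yaw 13.62 [-6.e-04 -2.e-04 -1.e+00] w 0.00020388416112175335
```

The contact was lost at about 110 mm, which is the notch. I'll descend onto the key.

```bash
python3 -m creep '[{"xyz":[0,0.001,0.003],"angular":[0,0,0],"hand":1},{"xyz":[0,0,0.004],"angular":[0,0,0],"hand":1},{"xyz":[0,0,0.002],"angular":[0,0,0],"hand":1},{"xyz":[0,0,0.002],"angular":[0,0,0],"hand":1},{"xyz":[0,0,0.002],"angular":[0,0,0],"hand":1},{"xyz":[0,0,0],"angular":[0,0,0],"hand":1}]'; python3 st.py;  python3 -m creep '[{"xyz":[0,0,0.002],"angular":[0,0,0],"hand":1},{"xyz":[0,0,0.002],"angular":[0,0,0],"hand":1},{"xyz":[0,0,0.002],"angular":[0,0,0],"hand":1},{"xyz":[0,0,0],"angular":[0,0,0],"hand":1},{"xyz":[0,0,0],"angular":[0,0,0],"hand":1}]'; python3 st.py
```

```text
t: 7.2
tcp_pos: [0.5427, -0.0079, 0.0562]
orientation: [3.119, 0.374, -0.001]
ft_force: [-0.7, 0.7, 2.8]
gripper_width: 0.0002
finger_force: 1.0
t 7.2 tcp [ 0.5427 -0.0079  0.0562] d from start (mm) 110.5 across -0.1 F [-0.72  0.68  2.83] J [ 0.28  0.44 -0.41 -0.   -0.72  1.53]
to tgt in tool [ 0.0001 -0.0805 -0.0238] yaw 13.67 [-5.e-04 -1.e-04 -1.e+00] w 0.00019196436727033405
t: 7.7
tcp_pos: [0.5428, -0.0079, 0.0504]
orientation: [-3.119, -0.374, 0.0]
ft_force: [-1.7, 0.8, 3.5]
gripper_width: 0.0001
finger_force: 2.1
t 7.7 tcp [ 0.5428 -0.0079  0.0504] d from start (mm) 110.5 across -0.0 F [-1.7   0.81  3.5 ] J [ 0.28  0.45 -0.42 -0.   -0.71  1.53]
to tgt in tool [ 0.     -0.0805 -0.0296] yaw 13.66 [-2.e-04 -0.e+00 -1.e+00] w 6.698531058136836e-05
```

```bash
python3 -m creep '[{"xyz":[0,0,0.001],"angular":[0,0,0],"hand":1},{"xyz":[0,0,0.001],"angular":[0,0,0],"hand":1},{"xyz":[0,0,0],"angular":[0,0,0],"hand":1},{"xyz":[0,0,0],"angular":[0,0,0],"hand":1},{"xyz":[0,0,0],"angular":[0,0,0],"hand":1}]'; python3 st.py
```

```text
t: 8.2
tcp_pos: [0.5428, -0.0079, 0.05]
orientation: [3.119, 0.375, 0.001]
ft_force: [-5.5, 2.7, 13.9]
gripper_width: -0.0
finger_force: 6.9
t 8.2 tcp [ 0.5428 -0.0079  0.05  ] d from start (mm) 110.6 across 0.0 F [-5.48  2.67 13.92] J [ 0.28  0.45 -0.42  0.   -0.7   1.53]
to tgt in tool [ 0.     -0.0806 -0.0301] yaw 13.7 [ 4.e-04 -2.e-04 -1.e+00] w -4.915540143694592e-05
```

The key is on its bottom stop: z = 0.050, 20 mm below the bar's top, pushing with about 14 N. Handing in now.

```bash
python3 -m creep '[{"xyz":[0,0,0],"angular":[0,0,0],"hand":1},{"xyz":[0,0,0],"angular":[0,0,0],"hand":1},{"xyz":[0,0,0],"angular":[0,0,0],"hand":1}]'; python3 -c "
from h import *
print(robot.finish_job())"
```

```text
t: 8.5
tcp_pos: [0.5428, -0.0079, 0.0499]
orientation: [3.119, 0.374, 0.001]
ft_force: [-6.0, 3.0, 13.6]
gripper_width: -0.0002
finger_force: 6.9
the job is handed in; nothing more can be done
None
```

I found the notch by touch about 110 mm from the headstock-end cover, pressed the key to its stop (fingertip 20 mm below the bar top) and handed the job in at 8.5 s holding it with about 14 N; the hand-in returned no verdict, and I took no final picture of the loose things.

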